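# Seat the plain roller at the gauging stop and take the reading

## Robot

A 7-joint arm with a two-finger parallel gripper is mounted at the origin on the work surface. World frame = base frame: x ahead of the robot, y to its left, z up, the work surface at z = 0. Lengths are in m, angles in degrees, forces in N, time in s.
With the tool pointing down it reaches from about 0.425 to 1.025 m from the base axis. Payload 9.4 kg.
Tool frame: the origin (TCP) lies at the very end of the fingers, on their centre line; the grasp point (between the pads) lies 19 mm behind it (tcp_to_grasp is the z of the grasp point in the tool frame, in m); z points along the fingers, x is the direction in which the jaws open and shut, and the axes are right-handed (so a half turn about z gives the same grasp; the last joint's range is limited). The gripper opens to 93 mm and grips with 3 to 60 N. Pads are 15 mm wide; open, the fingers measure 128 mm over their backs; the gripper's body (75 mm by 188 mm) begins 65 mm behind the grasp point.
Start: joints at [-71.545, 34.337, -0.143, 91.639, 0.103, 54.024, -4.572], TCP at [0.282, 0.668, 0.219] pointing down, gripper open.
Joint ranges: [-147.43, 147.43], [-19.82, 112.94], [-74.19, 73.91], [6.32, 146.72], [-59.91, 239.91], [6.04, 106.73], [-150.56, 150.56]. Speed limits (degrees/s): [127.2, 127.2, 172.46, 172.46, 180, 180, 180].

## Interface

Orientations are given as a 3x3 rotation matrix whose columns are the frame's x, y, z axes.
In Python, from bench import observe, camera, sign_off, outline_of, tcp_to_grasp gives the robot as it stands. The module is installed in compiled form; this text tells all that it offers.
- The arm moves only by the tool send_rows, never from a script. Its argument "commands" is a list of rows, each an object of numbers: "tx", "ty", "tz": the shift along the tool's x, y, z in mm; "turn": the turn about the tool's z in rad. In form: [{"tx": .., "ty": .., "tz": .., "turn": ..}, ...]. A call has 1 to 5 rows; each row shifts and turns the commanded pose from where the row before left it, along the tool's axes as they then stand; what a row does not reach is not made up. A row lasts 1/12 s, in which the tool goes at most 41.7 mm and 7.16 degrees, less where a joint would pass 70% of its speed; a pose out of reach is approached as far as the arm can. A call with a gripper value outside its range is refused whole. "grip" is the closure in counts, from 0 (fully open) to 255 (shut), set as the call begins (left out, the last holds). The fingers move at their own pace and stop on an object; the grip force is fixed at half the most. Time passes only in rows, so rows that do not move let the fingers close. It gives the time, the measured TCP pose, the force and the opening at its end, in the units of the state.
- observe(): the state, without advancing time (a new reading comes with each control period).
- camera(name): name is "side" or "top" or "wrist"; returns a dict with "image" (400x640x3 uint8, red, green, blue), "fovy" (degrees; the focal length in pixels is half the picture's height over the tangent of half this angle, whatever the lens; pixels are square), "cx", "cy" (the principal point, pixels), "R" (3x3) and "t" (3): a world point X has camera coordinates R X + t. Camera axes: x right, y down, z forward; pixel columns grow to the right and rows downward; lengths in m; the calibration is good to about 2 mm. A picture is of the moment at which its call begins. There is no depth.
- sign_off(): hands the job in, once; it reports no verdict.
Trained networks look in the newest picture that a camera, given by its name, has taken for a name from the list of things; names that differ only in an ending like _2 or _b are one class to them, and where a whole thing is asked for, a point or a joint stands for the part that bears it (a point fixed in the world has none). Each returns a list of dicts, best first, with "confidence" (0 to 1); they miss things now and then, are a little off and sometimes report something else, mostly with a low value. They report only what shows in the picture. A call takes as long as a camera call. They do not tell look-alikes from the thing itself.
- outline_of(target, camera): "mask" (400x640 bool, what is visible of it) and "extent" ([left, top, width, height] in pixels, round what is visible of it).
The state is a dict: "clock": time; "qpos": joint angles; "joint_vel": joint speeds; "joint_efforts": joint torques, N m; "position": TCP position; "eef_rot": TCP orientation; "ft_force": force on the tool from outside, world axes, zero at the start; "wrist_torque": the same for the moment, N m; "width": finger opening in m.
Only numpy, scipy, OpenCV 4.12 (cv2) and the standard library are available. Lean on these libraries where they do the work, as an engineer would, in place of code of your own. Each camera call takes 0.05 s, during which the arm holds its last target.

## Task

Two round steel parts lie at the low end of the two-lane sloped ramp. With the fingertips, push the plain straight roller (not the waisted spool) up its gutter, over the crest and against the stop, so that it rests in the seat there and does not roll back; then press the button on the readout box all the way in and let it come out again. Push and press only: do not pick the roller up, do not press the button before the roller is seated, and leave the spool and everything else where they are.

Things in the scene. Friction and masses are not known exactly. Their poses are not given: they have to be found in the camera images.
- roller: Plain straight steel roller, polished and slippery, 40 mm diameter, 56 mm long, 0.3 to 0.6 kg, lying across one of the two gutters at its low end (which gutter varies). Origin at its centre; its long axis is its own y; it turns about that axis as it rolls.
- spool: Waisted steel spool: two discs of 40 mm diameter, 14 mm wide, joined by a 22 mm neck, 56 mm long overall, lying in the other gutter. Origin at its centre, axis along its own y. To be left alone.
- incline: Sloped floor of the fixed aluminium ramp with two parallel straight gutters. Origin on the floor surface at the low end, midway between the gutters; x points up the slope (8 degrees above level), y across, z square off the floor. Gutter centre lines at y = +39 and -39 mm, each 60 mm wide between rails 10 mm above the floor (centre rail 18 mm wide, outer rails 6 mm).
- lip (a point): Top of the lip across the low end (x = -6 to 0 mm of the incline, 8 mm high) that keeps parts from rolling off; this point is on its uphill edge, midway between the gutters. A part resting on it has its centre at x = 16, z = 20 mm of the incline. Below the lip, nothing on the ramp stands higher than the gutter floor.
- crest (a point): Upper end of the sloped floor (x = 165, y = 0, z = 0 mm of the incline). Past it lies a shallow seat, 4 to 5 mm lower, leaning towards a dark steel stop wall that rises 23 mm above the line of the slope. A part that goes over the crest drops in, leans on the stop and stays; short of it, it rolls back down when let go.
- seat_a (a point): Where the centre of a seated roller lies in the gutter at y = +39 mm of the incline (x = 182, z = 12 mm of the incline).
- seat_b (a point): The same for the gutter at y = -39 mm.
- capture_top (a point): Centre of the top face of the round black push button (28 mm diameter, in a grey collar of 44 mm) on the cream readout box (120 x 150 x 45 mm, top level); the button face stands 67 mm above the table and is pressed straight down.
- capture (a joint): Button travel in m: 0 out, 0.006 fully in; springs back; about 5 N to push fully in.
- spare: spare steel roller standing on end, 40 diameter, 56 tall (mm). Not part of the job: leave it. Origin at the centre of its underside.
- ring_gauge: dark steel ring lying flat, 64 outside, 36 bore, 22 high (mm). Not part of the job: leave it. Origin at the centre of its underside.
- cleaner: white plastic bottle, 56 diameter, 130 high (mm). Not part of the job: leave it. Origin at the centre of its underside.
- cup: white mug, 76 diameter, 85 high (mm). Not part of the job: leave it. Origin at the centre of its underside.
- brush: small wooden brush lying flat, 170 long (mm). Not part of the job: leave it. Origin at the centre of its underside.
- gauge_block: plain steel block, 35 x 60 x 30 high (mm). Not part of the job: leave it. Origin at the centre of its underside.
There are look-alikes about, which are no part of the job. What is shaped like the roller but red or turquoise is not meant.

How it is judged (in metres and radians):
On the way, in this order (a step that is already met when the one before it is completed fails the run):
1. the plain roller rests in the seat against the stop ((distance between roller and seat_a below 0.006 m or distance between roller and seat_b below 0.006 m) and linear speed of roller below 0.03 m/s), for 0.3 s.
2. with the roller seated, the button is pressed fully in ((distance between roller and seat_a below 0.006 m or distance between roller and seat_b below 0.006 m) and value of joint capture above 0.0045 m).
At the end, for the whole second after the job is handed in: The plain roller's centre is within 6 mm of the seat point of a gutter (resting against the stop) and at rest, the button has been pressed at least 4.5 of its 6 mm with the roller seated and is out again, and the spool is within 12 mm of its start ((distance between roller and seat_a below 0.006 m or distance between roller and seat_b below 0.006 m) and linear speed of roller below 0.02 m/s and value of joint capture below 0.0015 m and distance of spool from where it was at the start of the episode below 0.012 m); the robot touches nothing.
It fails at once if the roller is lifted more than 12 mm off the gutter floor (z of roller in the frame of incline above 0.032 m).
It fails at once if the button is pressed before the roller is seated (value of joint capture above 0.0035 m and not (distance between roller and seat_a below 0.006 m or distance between roller and seat_b below 0.006 m)).
It fails at once if the spool is moved more than 12 mm (distance of spool from where it was at the start of the episode above 0.012 m).
It fails at once if a bystander is moved more than 30 mm (distance of any of spare, ring_gauge, cleaner, cup, brush, gauge_block from where it was at the start of the episode above 0.03 m).
It also fails if it takes over 51 s, if anything falls off the work surface, if the arm or the gripper's body presses on something with over 40 N, if the wrist force passes 120 N, or if a joint passes its speed limit or range.

## Working session

There is one attempt and no reset: what is moved stays moved. The work goes in short steps, Python scripts to look and compute and a tool call to move; the robot and the scene stay as the last step left them, time stands still between calls to the robot, and variables do not carry over. Pictures are saved under pics/ and viewed, and the job is handed in when it is done.

Besides the shell and the picture viewer there is one more tool, called after "Request:" by a JSON object that holds its "name" and its "arguments". send_rows: Moves the arm, as the interface text tells. Its arguments: {"type":"object","properties":{"commands":{"type":"array","items":{"type":"object","properties":{"tx":{"type":"number"},"ty":{"type":"number"},"tz":{"type":"number"},"turn":{"type":"number"}}}},"grip":{"type":"number"}},"required":["commands"]}

```bash
ls; mkdir -p pics
python3 - <<'E'
from bench import *
import cv2,numpy as np
s=observe()
for k,v in s.items(): print(k,np.round(v,4).tolist())
print(tcp_to_grasp)
for n in ["side","top","wrist"]:
    c=camera(n); cv2.imwrite(f"pics/{n}0.png",c["image"][:,:,::-1])
    print(n,c["fovy"],c["cx"],c["cy"],np.round(c["R"],4).tolist(),np.round(c["t"],4).tolist())
    for t in ["roller","spool","incline","capture_top","cup","spare"]:
        for d in outline_of(t,n)[:3]: print(n,t,round(d["confidence"],2),d["extent"])
E
```

```text
pics
clock 0.0
qpos [-71.5443, 34.3873, -0.1449, 91.6817, 0.1038, 54.0251, -4.5722]
joint_vel [0.0442, 0.0094, 0.0204, 0.0291, -0.1548, -0.0278, -0.0021]
joint_efforts [-0.001, -76.5069, 1.4969, -25.2365, -0.0524, 0.0166, 0.0002]
position [0.2814, 0.6676, 0.2177]
eef_rot [[0.3883, 0.9215, -0.0005], [0.9215, -0.3883, -0.0016], [-0.0016, 0.0002, -1.0]]
ft_force [-0.5084, 0.1116, 0.0677]
wrist_torque [-0.0187, 0.0328, -0.0228]
width 0.0929
-0.0188
side 46.56276025215245 324.10024708663946 194.84437977590025 [[0.9288, -0.3705, -0.0105], [-0.2584, -0.6268, -0.7351], [0.2658, 0.6854, -0.6779]] [-0.5162, 0.2397, 1.058]
side roller 0.93 [307.0, 277.4, 29.2, 26.3]
side roller 0.81 [348.7, 219.1, 30.3, 18.7]
side roller 0.62 [364.9, 266.6, 27.0, 24.1]
side spool 0.56 [319.6, 228.6, 26.8, 22.6]
side incline 0.69 [287.4, 170.1, 93.8, 90.1]
side capture_top 0.5 [341.4, 325.8, 14.1, 12.2]
side cup 0.87 [304.7, 129.4, 30.5, 38.2]
side spare 0.76 [382.7, 208.2, 13.8, 28.5]
top 48.905181915317826 311.78761018338605 203.6099646585426 [[0.0303, -0.9995, 0.0074], [-0.9967, -0.0308, -0.0748], [0.075, -0.0051, -0.9972]] [0.0255, 0.6035, 1.0864]
top roller 0.71 [394.4, 191.9, 30.4, 25.3]
top roller 0.68 [351.3, 181.4, 16.7, 21.5]
top roller 0.64 [387.9, 243.7, 25.5, 26.3]
top spool 0.59 [349.8, 216.3, 19.0, 22.1]
top spool 0.55 [267.4, 176.5, 98.4, 65.1]
top incline 0.88 [269.5, 181.5, 97.0, 59.0]
top incline 0.54 [452.2, 173.5, 35.3, 28.0]
top capture_top 0.74 [186.7, 154.1, 44.5, 32.9]
top capture_top 0.62 [456.2, 255.7, 10.5, 10.9]
top capture_top 0.61 [134.6, 205.2, 68.3, 21.5]
top cup 0.81 [189.7, 155.6, 44.5, 32.2]
top spare 0.62 [343.0, 150.7, 16.5, 19.6]
wrist 61.58194956194808 317.0235622471727 197.91427240715998 [[0.389, 0.9212, 0.0014], [0.8815, -0.3727, 0.2899], [0.2676, -0.1115, -0.9571]] [-0.7251, -0.0349, 0.3901]
```

View pics/side0.png

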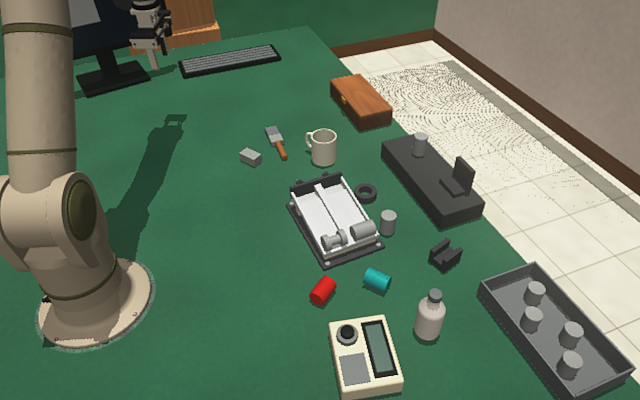

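View pics/top0.png

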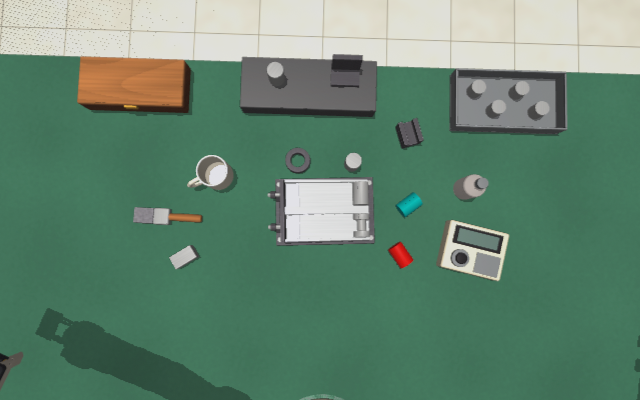

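View pics/wrist0.png

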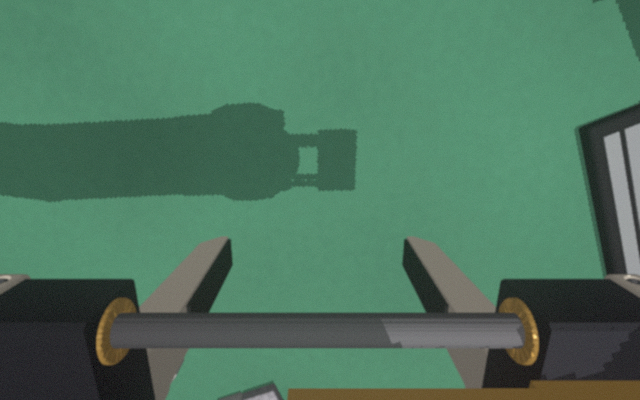

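Run:
```python
import cv2
a=cv2.imread('pics/top0.png')[120:300,230:490]; cv2.imwrite('pics/topz.png',cv2.resize(a,None,fx=3,fy=3,interpolation=cv2.INTER_CUBIC))
a=cv2.imread('pics/side0.png')[150:350,270:430]; cv2.imwrite('pics/sidez.png',cv2.resize(a,None,fx=3,fy=3,interpolation=cv2.INTER_CUBIC))
```

```text
(no output)
```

View pics/topz.png

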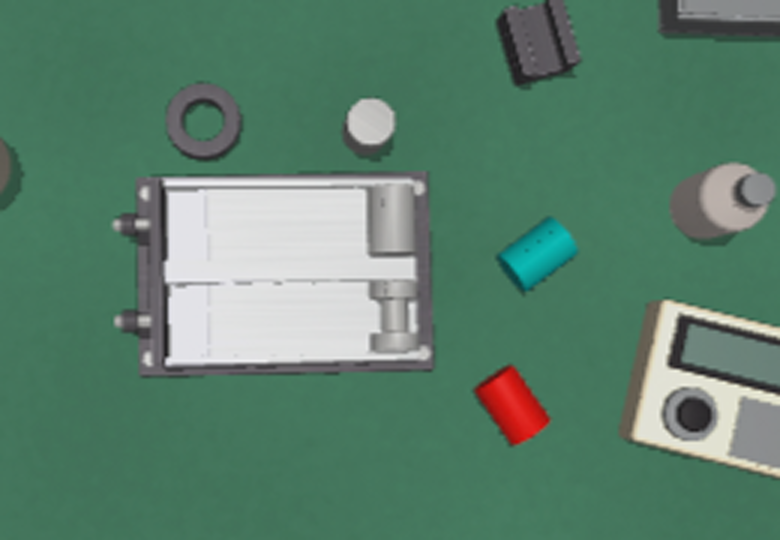

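View pics/sidez.png

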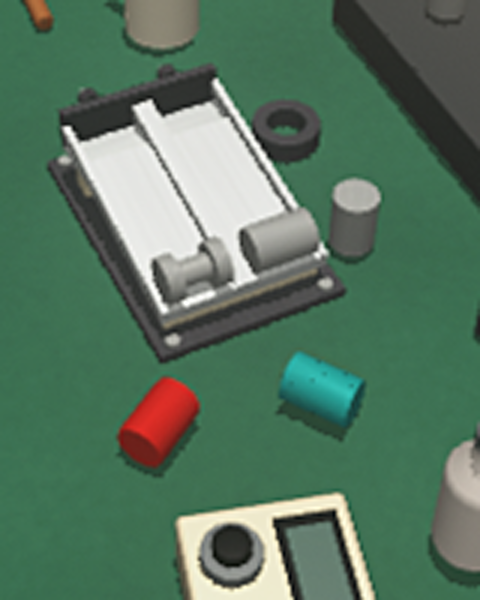

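Run:
```python
import cv2
a=cv2.imread('pics/top0.png')[172:252,262:382]; cv2.imwrite('pics/topz2.png',cv2.resize(a,None,fx=6.5,fy=6.5,interpolation=cv2.INTER_CUBIC))
a=cv2.imread('pics/side0.png')[165:275,280:400]; cv2.imwrite('pics/sidez2.png',cv2.resize(a,None,fx=5.4,fy=5.4,interpolation=cv2.INTER_CUBIC))
```

```text
(no output)
```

View pics/topz2.png

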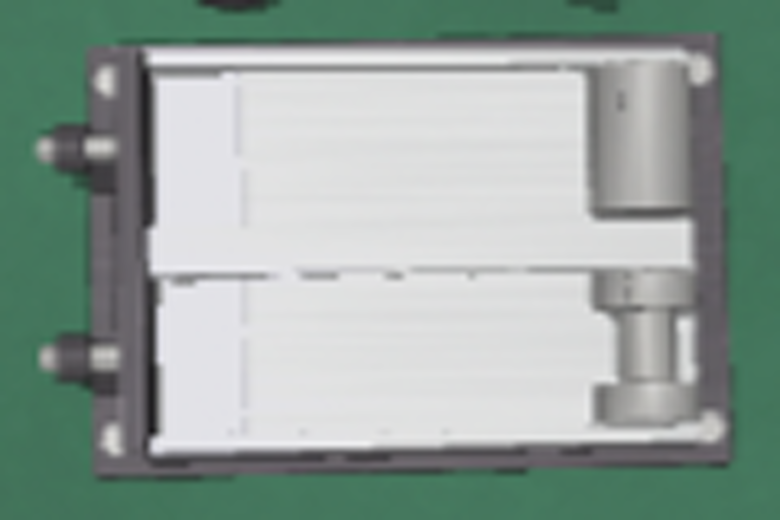

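View pics/sidez2.png

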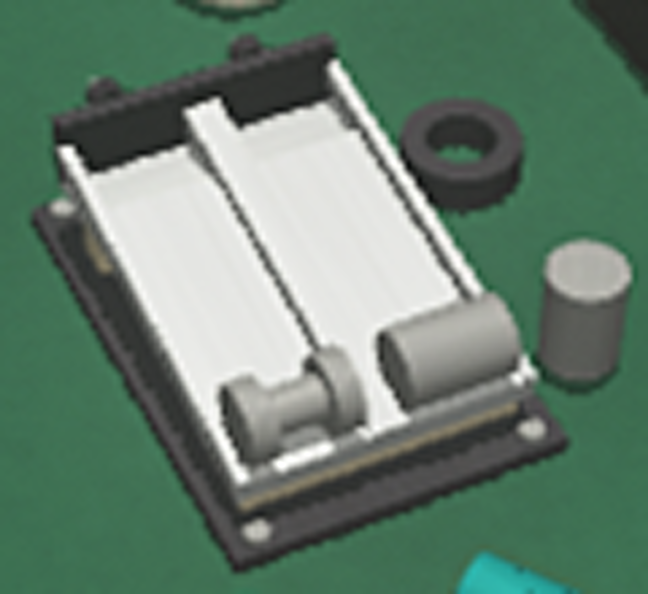

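```bash
cat > h.py <<'E'
import numpy as np,cv2
from bench import *
def K(c):
    f=200/np.tan(np.radians(c["fovy"])/2); return f,c["cx"],c["cy"]
def proj(c,X):
    f,cx,cy=K(c); p=np.asarray(X)@np.array(c["R"]).T+np.array(c["t"]); return np.c_[f*p[:,0]/p[:,2]+cx,f*p[:,1]/p[:,2]+cy]
def ray_z(c,u,v,z):
    f,cx,cy=K(c); R=np.array(c["R"]);C=-R.T@np.array(c["t"]); d=R.T@np.array([(u-cx)/f,(v-cy)/f,1]); return C+d*(z-C[2])/d[2]
def ramp(p):
    yaw=p[3]; a=np.radians(8)
    h=np.array([np.cos(yaw),np.sin(yaw),0]); up=np.array([0,0,1.])
    x=h*np.cos(a)+up*np.sin(a); z=-h*np.sin(a)+up*np.cos(a); y=np.cross(z,x)
    return np.c_[x,y,z],np.array(p[:3])
def cyl(y0):
    t=np.linspace(0,2*np.pi,72); return np.concatenate([np.c_[16+20*np.cos(t),0*t+y0+s,20+20*np.sin(t)] for s in(-28,28)])/1000
E
cat > fit.py <<'E'
from h import *
from scipy.optimize import least_squares
T=camera("top");S=camera("side")
def z(P,k,o): 
    l,r,t,b=P; return np.array([l/k+o[0],r/k+o[0],t/k+o[1],b/k+o[1]])-0.5+0.5/k
tz=(6.5,(262,172)); sz=(5.4,(280,165))
obs=[(T,-39,z((592,690,58,215),*tz)),(T,39,z((592,698,270,425),*tz)),(S,-39,z((378,521,292,410),*sz)),(S,39,z((220,367,345,465),*sz))]
cr=[(165,-39,0,241),(165,39,0,243.5)]
def res(p,full=0):
    R,o=ramp(p); r=[]
    for c,y,b in obs:
        yy=np.clip(p[4+(y>0)],-3,3)+y
        q=proj(c,cyl(yy)@R.T+o); r+=list(np.array([q[:,0].min(),q[:,0].max(),q[:,1].min(),q[:,1].max()])-b)
    q=proj(T,np.array([[165,-39,0],[165,39,0],[100,0,10]])/1000@R.T+o)
    r+=[q[0,0]-(241/6.5+261.6),q[1,0]-(243.5/6.5+261.6),q[2,1]-(247/6.5+171.6)]
    # right-top rails: outer rail outer edges mid
    return np.array(r+[p[4]/3,p[5]/3])
s=least_squares(res,[.65,-.1,.04,np.pi/2,0,0],x_scale=[.01,.01,.01,.01,1,1],loss="soft_l1")
print(s.x,np.degrees(s.x[3])); print(np.round(res(s.x),2))
R,o=ramp(s.x); np.save("ramp.npy",s.x)
for n,P in dict(roller=(16,-39+s.x[4],20),seat_b=(182,-39,12),lip=(0,0,8),crest=(165,-39,0)).items(): print(n,R@np.array(P)/1000+o)
for c,n in((T,"top"),(S,"side")):
    im=cv2.resize(c["image"][:,:,::-1],None,fx=4,fy=4,interpolation=cv2.INTER_CUBIC)
    L=[[(0,-39-30,0),(165,-69,0)],[(165,-69,0),(165,-9,0)],[(165,9,0),(165,69,0)],[(0,69,0),(165,69,0)],[(0,-9,10),(190,-9,10)],[(0,9,10),(190,9,10)],[(0,-75,10),(190,-75,10)],[(0,75,10),(190,75,10)],[(0,-69,8),(0,69,8)],[(202,-75,23),(202,75,23)]]
    for a in L:
        q=(proj(c,np.array(a)/1000@R.T+o)+.5)*4-.5; cv2.line(im,*[tuple(int(v) for v in w) for w in q],(0,0,255),1)
    y,x=(160,250) if n=="top" else (160,270)
    cv2.imwrite(f"pics/fit_{n}.png",im[y*4:(y+125)*4,x*4:(x+150)*4])
for c,b in ((T,None),):
    for u,v in ((459.5,257.5),): print("button",ray_z(T,u,v,.067))
for c,n in((T,"top"),(S,"side")):
    for d in outline_of("capture",n)[:3]: print(n,d["confidence"],d["extent"])
E
python3 fit.py
```

```text
[ 0.59028814 -0.08836316  0.03006818  1.60395259 -0.96110058 -0.03303362] 91.89971417446648
[-0.78  0.75  0.25  0.36 -0.47 -0.08  0.22 -0.27 -0.34  1.06 -0.26  0.36
 -0.52  0.4  -0.49  0.36  0.34 -0.02 -0.27 -0.32 -0.01]
roller [ 0.62979431 -0.07398479  0.05210031]
seat_b [0.62334745 0.09139027 0.0672809 ]
lip [ 0.59032505 -0.08947593  0.03799032]
crest [0.62385015 0.07623412 0.05303174]
button [ 0.48016928 -0.31460422  0.067     ]
top 0.51 [456.1, 250.0, 11.1, 14.7]
side 0.58 [343.4, 327.6, 13.2, 8.7]
```

View pics/fit_top.png

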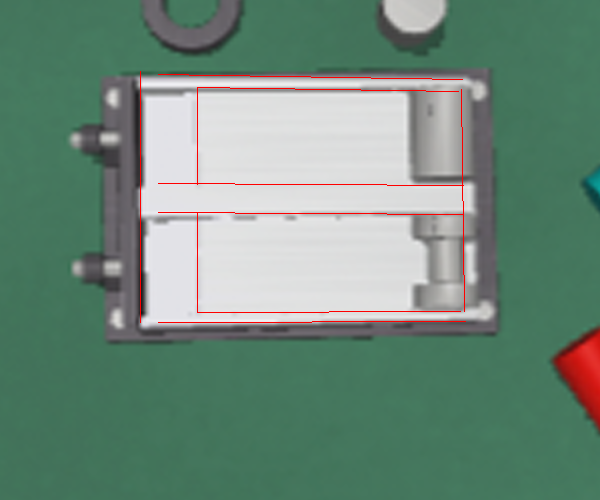

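View pics/fit_side.png

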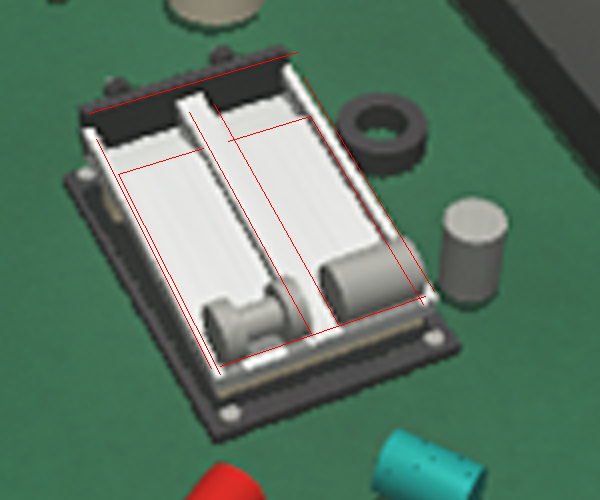

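Run:
```python
from h import *
T=camera("top");S=camera("side")
for c,(x,y),n in((T,(440,215),"t"),(S,(325,310),"s")):
    cv2.imwrite(f"pics/btn_{n}.png",cv2.resize(c["image"][y:y+60,x:x+60,::-1],None,fx=8,fy=8,interpolation=cv2.INTER_CUBIC))
```

```text
(no output)
```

View pics/btn_t.png

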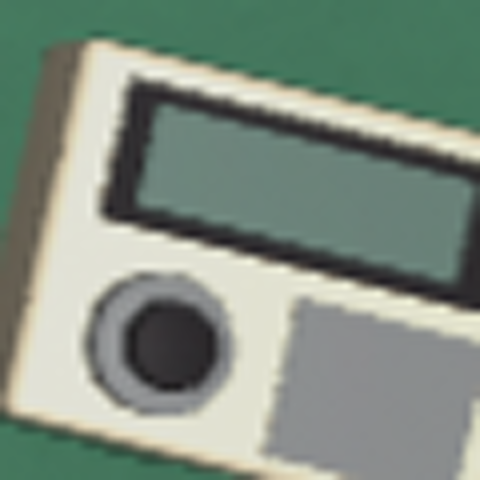

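View pics/btn_s.png

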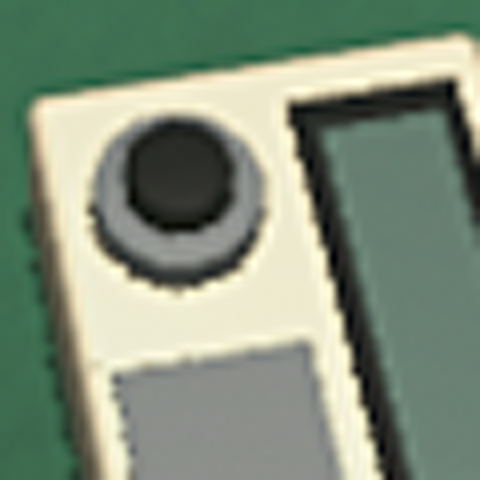

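Run:
```python
from h import *
T=camera("top");S=camera("side")
print(ray_z(T,172/8+439.6,343/8+214.6,.067),ray_z(S,180/8+324.6,174/8+309.6,.067))
s=observe();print(s["clock"],s["position"])
R,o=ramp(np.load("ramp.npy"));print(R)
```

```text
[ 0.48034462 -0.31845769  0.067     ] [ 0.47667898 -0.32271573  0.067     ]
1.45 [0.2815     0.66810498 0.2186046 ]
[[-0.03282758 -0.99945038  0.00461362]
 [ 0.9897238  -0.03315019 -0.13909661]
 [ 0.1391731   0.          0.99026807]]
```

Request:
{"name": "send_rows", "arguments": {"commands": [{"tx": -10, "ty": 10}, {"tx": -22, "ty": 23}, {"tx": -25, "ty": 26}, {"tx": -25, "ty": 26}, {"tx": -25, "ty": 26}], "grip": 255}}

```text
$.commands[0]: bad value
```

```bash
python3 -c "
from bench import *;s=observe();print(s['clock'],s['position'],s['qpos'],s['width'],s['ft_force'])"
```

```text
1.45 [0.2815     0.66810498 0.2186046 ] [-71.54673294  34.33803218  -0.14380081  91.6395926    0.10218329
  54.02473505  -4.57355046] 0.09277379255570367 [-1.19475567 -0.48424919  0.33886718]
```

Request:
{"name": "send_rows", "arguments": {"commands": [{"tx": -10, "ty": 10, "tz": 0, "turn": 0}, {"tx": -22, "ty": 23, "tz": 0, "turn": 0}, {"tx": -25, "ty": 26, "tz": 0, "turn": 0}, {"tx": -25, "ty": 26, "tz": 0, "turn": 0}, {"tx": -25, "ty": 26, "tz": 0, "turn": 0}], "grip": 255}}

```text
clock: 1.87
position: [0.343, 0.5237, 0.2186]
eef_rot: [[0.388, 0.922, 0.0], [0.922, -0.388, -0.0], [-0.0, 0.0, -1.0]]
ft_force: [0.6, -0.4, 0.4]
width: 0.0644
```

```bash
python3 -c "
from bench import *;s=observe();print(s['clock'],s['position'],s['qpos'],s['width'],s['ft_force'])"
```

```text
1.8667 [0.3429633  0.52373261 0.218589  ] [-61.67590737  27.4638725   -0.45684625 105.18168743   0.32467432
  47.3713056    4.84555112] 0.06440539221496469 [ 0.58770503 -0.43029323  0.36149659]
```

Request:
{"name": "send_rows", "arguments": {"commands": [{"tx": -25.5, "ty": 26.3, "tz": 0, "turn": 0}, {"tx": -25.5, "ty": 26.3, "tz": 0, "turn": 0}, {"tx": -25.5, "ty": 26.3, "tz": 0, "turn": 0}, {"tx": -25.5, "ty": 26.3, "tz": 0, "turn": 0}, {"tx": -25.5, "ty": 26.3, "tz": 0, "turn": 0}]}}

```text
clock: 2.28
position: [0.4144, 0.355, 0.2188]
eef_rot: [[0.389, 0.921, 0.0], [0.921, -0.389, -0.0], [0.0, 0.0, -1.0]]
ft_force: [1.0, 0.1, -0.8]
width: 0.0309
```

Request:
{"name": "send_rows", "arguments": {"commands": [{"tx": -25.5, "ty": 26.3, "tz": 0, "turn": 0}, {"tx": -25.5, "ty": 26.3, "tz": 0, "turn": 0}, {"tx": -25.5, "ty": 26.3, "tz": 0, "turn": 0}, {"tx": -25.5, "ty": 26.3, "tz": 0, "turn": 0}, {"tx": -25.5, "ty": 26.3, "tz": 0, "turn": 0}]}}

```text
clock: 2.7
position: [0.4856, 0.1865, 0.2189]
eef_rot: [[0.389, 0.921, 0.0], [0.921, -0.389, -0.0], [0.0, 0.0, -1.0]]
ft_force: [1.2, -0.0, -0.3]
width: 0.001
```

Request:
{"name": "send_rows", "arguments": {"commands": [{"tx": -25.5, "ty": 26.3, "tz": 0, "turn": 0}, {"tx": -25.5, "ty": 26.3, "tz": 0, "turn": 0}, {"tx": -25.5, "ty": 26.3, "tz": 0, "turn": 0}, {"tx": -25.5, "ty": 26.3, "tz": 0, "turn": 0}, {"tx": -25.5, "ty": 26.3, "tz": 0, "turn": 0}]}}

```text
clock: 3.12
position: [0.557, 0.018, 0.2189]
eef_rot: [[0.389, 0.921, 0.0], [0.921, -0.389, -0.0], [-0.0, 0.0, -1.0]]
ft_force: [1.1, 1.0, 0.9]
width: 0.0008
```

Request:
{"name": "send_rows", "arguments": {"commands": [{"tx": -25.5, "ty": 26.3, "tz": 0, "turn": 0}, {"tx": -25.5, "ty": 26.3, "tz": 0, "turn": 0}, {"tx": -25.5, "ty": 26.3, "tz": 0, "turn": 0}, {"tx": -25.5, "ty": 26.3, "tz": 0, "turn": 0}, {"tx": -25.5, "ty": 26.3, "tz": 0, "turn": 0}]}}

```text
clock: 3.53
position: [0.6285, -0.1505, 0.2189]
eef_rot: [[0.389, 0.921, 0.0], [0.921, -0.389, -0.0], [-0.0, 0.0, -1.0]]
ft_force: [0.2, 0.6, -0.4]
width: 0.0008
```

Request:
{"name": "send_rows", "arguments": {"commands": [{"tx": 0, "ty": 0, "tz": 0, "turn": 0.12}, {"tx": 0, "ty": 0, "tz": 0, "turn": 0.12}, {"tx": 0, "ty": 0, "tz": 0, "turn": 0.12}, {"tx": 0, "ty": 0, "tz": 0, "turn": 0.12}, {"tx": 0, "ty": 0, "tz": 0, "turn": 0.12}]}}

```text
clock: 3.95
position: [0.6279, -0.1488, 0.2187]
eef_rot: [[0.845, 0.535, -0.0], [0.535, -0.845, -0.0], [-0.0, -0.0, -1.0]]
ft_force: [0.4, 0.4, -0.5]
width: 0.0002
```

Request:
{"name": "send_rows", "arguments": {"commands": [{"tx": 0, "ty": 0, "tz": 0, "turn": 0.12}, {"tx": 0, "ty": 0, "tz": 0, "turn": 0.12}, {"tx": 0, "ty": 0, "tz": 0, "turn": 0.12}, {"tx": 0, "ty": 0, "tz": 0, "turn": 0.12}, {"tx": 0, "ty": 0, "tz": 0, "turn": 0.06}]}}

```text
clock: 4.37
position: [0.628, -0.1484, 0.2188]
eef_rot: [[1.0, 0.025, -0.0], [0.025, -1.0, -0.0], [-0.0, 0.0, -1.0]]
ft_force: [0.8, -0.2, 0.8]
width: 0.0005
```

```bash
python3 -c "
from h import *;s=observe();print(s['clock'],s['position'],s['qpos'],s['width'],s['ft_force'],s['eef_rot'])
for n in ['wrist','side']:
  cv2.imwrite('pics/%s1.png'%n,camera(n)['image'][:,:,::-1])
"
```

```text
4.3667 [ 0.62804473 -0.14844887  0.21875616] [ -6.31476938  30.13024043  22.1375917  103.63859892 -14.50513169
  49.02360425  24.11243578] 0.00047969493734866377 [ 0.81408957 -0.20553142  0.75977496] [[ 9.99695833e-01  2.46624155e-02 -7.84985293e-05]
 [ 2.46624120e-02 -9.99695835e-01 -4.45737608e-05]
 [-7.95739494e-05  4.26242399e-05 -9.99999996e-01]]
```

View pics/wrist1.png

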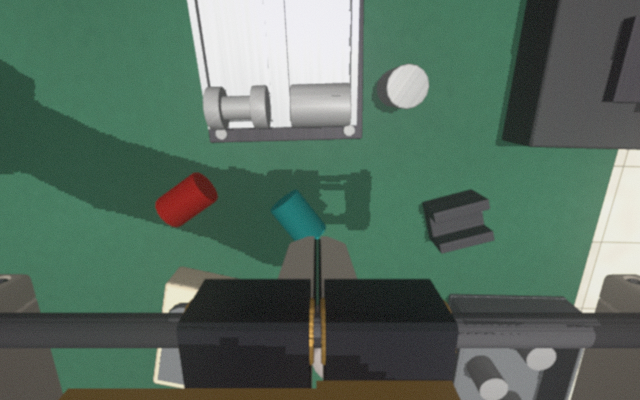

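View pics/side1.png

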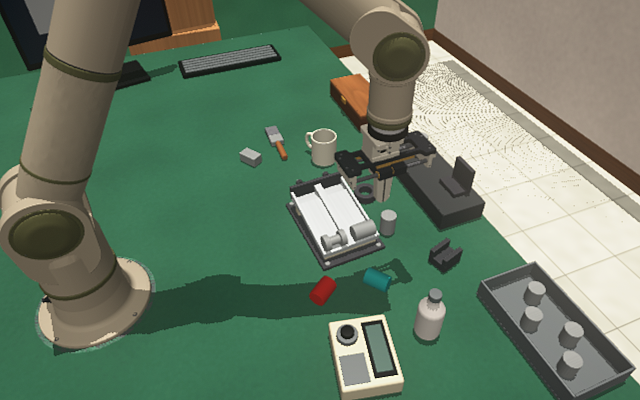

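Run:
```python
from h import *
T=camera("top");W=camera("wrist")
for u,v in((396,212),(397,203),(421,203),(409,205),(404,192)): print(u,v,ray_z(T,u,v,.02))
R,o=ramp(np.load("ramp.npy"))
q=proj(W,cyl(-40)@R.T+o);print(q.min(0),q.max(0))
print(proj(W,np.array([[0,-69,8],[0,69,8],[0,0,8],[16,-9,10],[16,9,10]])/1000@R.T+o))
im=cv2.resize(W["image"][60:160,180:380,::-1],None,fx=4,fy=4,interpolation=cv2.INTER_CUBIC);cv2.imwrite("pics/w1z.png",im)
print(outline_of("roller","wrist")[0]["extent"])
```

```text
396 212 [ 0.58789745 -0.16936246  0.02      ]
397 203 [ 0.61078362 -0.17153104  0.02      ]
421 203 [ 0.61266374 -0.23235483  0.02      ]
409 205 [ 0.60664755 -0.20200668  0.02      ]
404 192 [ 0.63930853 -0.18885711  0.02      ]
[288.37384763  80.77028177] [351.03004659 124.48634255]
[[348.18786482 117.38734066]
 [210.93097863 117.44759972]
 [279.58075784 117.41746082]
 [287.79671789 101.36045047]
 [269.43032663 101.36717804]]
[155.8, 170.8, 59.9, 54.8]
```

View pics/w1z.png

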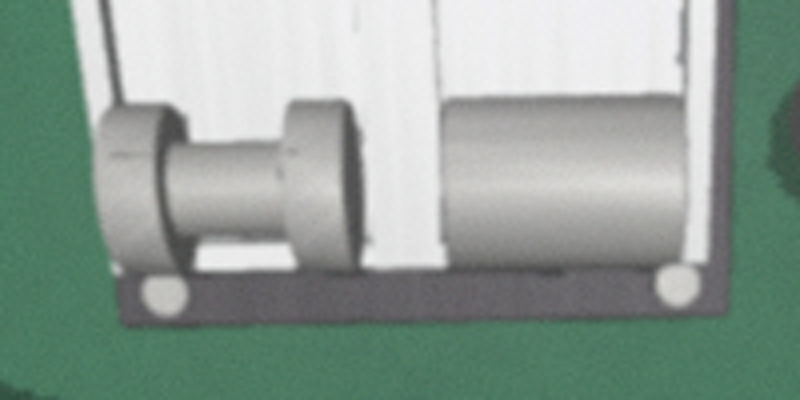

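Request:
{"name": "send_rows", "arguments": {"commands": [{"tx": 1, "ty": -24, "tz": 10, "turn": 0}, {"tx": 0, "ty": 0, "tz": 30, "turn": 0}, {"tx": 0, "ty": 0, "tz": 35, "turn": 0}, {"tx": 0, "ty": 0, "tz": 35, "turn": 0}, {"tx": 0, "ty": 0, "tz": 30, "turn": 0}]}}

```text
clock: 5.03
position: [0.6287, -0.1237, 0.077]
eef_rot: [[0.999, 0.034, 0.0], [0.034, -0.999, 0.0], [0.0, -0.0, -1.0]]
ft_force: [0.4, -0.3, 0.4]
width: 0.0004
```

Request:
{"name": "send_rows", "arguments": {"commands": [{"tx": 0, "ty": 0, "tz": 15, "turn": 0}, {"tx": 0, "ty": 0, "tz": 10, "turn": 0}, {"tx": 0, "ty": 0, "tz": 7, "turn": 0}, {"tx": 0, "ty": 0, "tz": 0, "turn": 0}, {"tx": 0, "ty": 0, "tz": 0, "turn": 0}]}}

```text
clock: 5.45
position: [0.6296, -0.1241, 0.0473]
eef_rot: [[0.999, 0.032, 0.001], [0.032, -0.999, -0.0], [0.001, 0.0, -1.0]]
ft_force: [0.8, 0.4, 1.2]
width: 0.0005
```

```bash
python3 -c "
from h import *;s=observe();print(s['clock'],s['position'],s['qpos'],s['width'],s['ft_force'])
for n,(x,y) in dict(wrist=(200,20),side=(270,150),top=(250,130)).items():
  cv2.imwrite('pics/%s2.png'%n,cv2.resize(camera(n)['image'][y:y+150,x:x+200,::-1],None,fx=3,fy=3))
a=[cv2.imread('pics/%s2.png'%n) for n in ('side','top')]
cv2.imwrite('pics/st2.png',cv2.resize(np.hstack(a),(800,300)))
"
```

```text
5.45 [ 0.62960101 -0.12414264  0.04732247] [ -3.71008345  41.94217684  15.25378655 110.62726075 -20.58775323
  30.00861817  27.60778118] 0.0005372804118815563 [0.77976413 0.44379042 1.18223389]
```

View pics/side2.png

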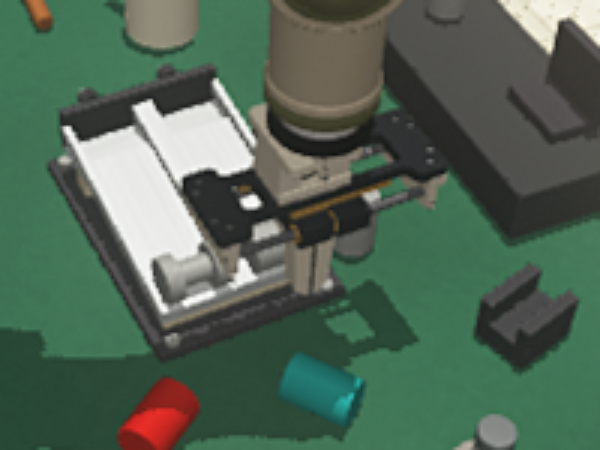

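View pics/wrist2.png

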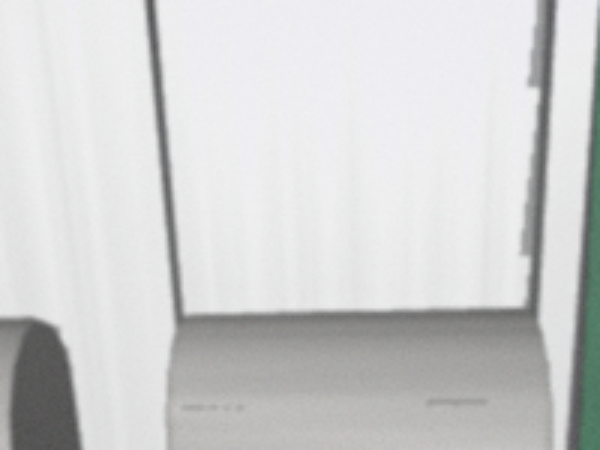

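View pics/top2.png

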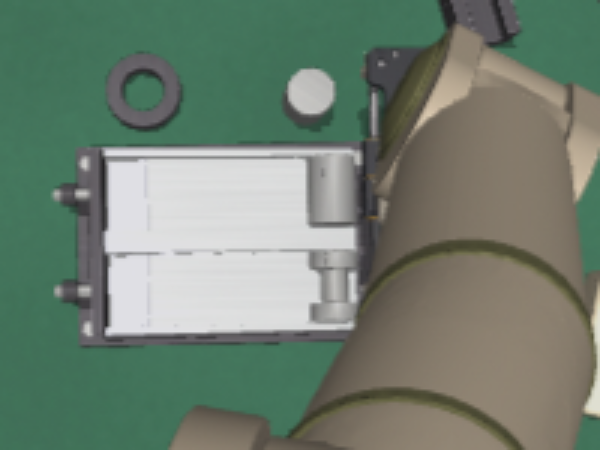

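Request:
{"name": "send_rows", "arguments": {"commands": [{"tx": 0, "ty": -4, "tz": 1.2, "turn": 0}, {"tx": 0, "ty": -4, "tz": 0, "turn": 0}, {"tx": 0, "ty": -3, "tz": 0, "turn": 0}, {"tx": 0, "ty": -3, "tz": 0, "turn": 0}, {"tx": 0, "ty": -3, "tz": 0, "turn": 0}]}}

```text
clock: 6.02
position: [0.6287, -0.1062, 0.0455]
eef_rot: [[0.999, 0.033, 0.0], [0.033, -0.999, 0.0], [0.0, -0.0, -1.0]]
ft_force: [-0.2, 0.2, 0.8]
width: 0.0004
```

Request:
{"name": "send_rows", "arguments": {"commands": [{"tx": 0, "ty": -3, "tz": -0.4, "turn": 0}, {"tx": 0, "ty": -3, "tz": -0.4, "turn": 0}, {"tx": 0, "ty": -3, "tz": -0.4, "turn": 0}, {"tx": 0, "ty": -3, "tz": -0.4, "turn": 0}, {"tx": 0, "ty": -3, "tz": -0.4, "turn": 0}]}}

```text
clock: 6.43
position: [0.6282, -0.0917, 0.0475]
eef_rot: [[0.999, 0.032, 0.0], [0.032, -0.999, -0.0], [0.0, 0.0, -1.0]]
ft_force: [0.2, -1.9, 0.1]
width: 0.0006
```

```bash
python3 -c "
from h import *;s=observe();print(s['clock'],s['position'],s['ft_force'])
for n,(x,y) in dict(side=(270,150),top=(250,130)).items():
  cv2.imwrite('pics/%s3.png'%n,cv2.resize(camera(n)['image'][y:y+150,x:x+200,::-1],None,fx=2,fy=2))
cv2.imwrite('pics/st3.png',np.hstack([cv2.imread('pics/%s3.png'%n) for n in ('side','top')]))
"
```

```text
6.4333 [ 0.62823375 -0.0917298   0.04753509] [ 0.22236271 -1.94364705  0.11389108]
```

View pics/st3.png

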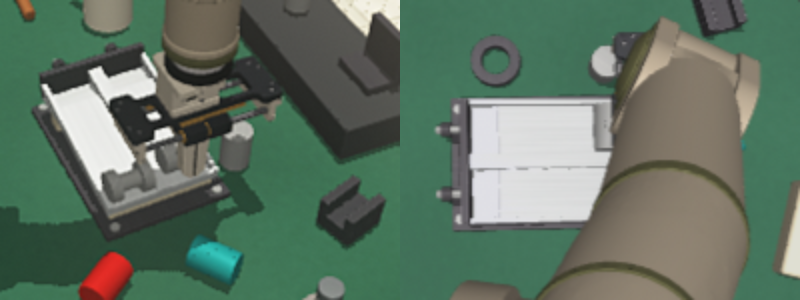

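Request:
{"name": "send_rows", "arguments": {"commands": [{"tx": 0, "ty": -5, "tz": -0.7, "turn": 0}, {"tx": 0, "ty": -5, "tz": -0.7, "turn": 0}, {"tx": 0, "ty": -5, "tz": -0.7, "turn": 0}, {"tx": 0, "ty": -5, "tz": -0.7, "turn": 0}, {"tx": 0, "ty": -5, "tz": -0.7, "turn": 0}]}}

```text
clock: 6.95
position: [0.6274, -0.0661, 0.051]
eef_rot: [[0.999, 0.032, 0.0], [0.032, -0.999, 0.0], [0.0, -0.0, -1.0]]
ft_force: [-0.9, -1.3, 1.0]
width: 0.0005
```

Request:
{"name": "send_rows", "arguments": {"commands": [{"tx": 0, "ty": -5, "tz": -0.7, "turn": 0}, {"tx": 0, "ty": -5, "tz": -0.7, "turn": 0}, {"tx": 0, "ty": -5, "tz": -0.7, "turn": 0}, {"tx": 0, "ty": -5, "tz": -0.7, "turn": 0}, {"tx": 0, "ty": -5, "tz": -0.7, "turn": 0}]}}

```text
clock: 7.37
position: [0.6266, -0.0413, 0.0545]
eef_rot: [[0.999, 0.032, 0.0], [0.032, -0.999, -0.0], [0.0, 0.0, -1.0]]
ft_force: [0.0, -2.1, 0.8]
width: 0.0005
```

```bash
cat > snap.py <<'E'
from h import *
import sys
k=sys.argv[1]
s=observe();print(s['clock'],s['position'],s['ft_force'])
L=[]
for n,(x,y) in dict(side=(270,150),top=(250,130)).items():
  L.append(cv2.resize(camera(n)['image'][y:y+150,x:x+200,::-1],None,fx=2,fy=2))
cv2.imwrite(f'pics/st{k}.png',np.hstack(L)); cv2.imwrite(f'pics/w{k}.png',camera('wrist')['image'][:,:,::-1])
E
python3 snap.py 4
```

```text
7.3667 [ 0.62658882 -0.04129431  0.05452049] [ 0.01491739 -2.08818763  0.77422754]
```

View pics/st4.png

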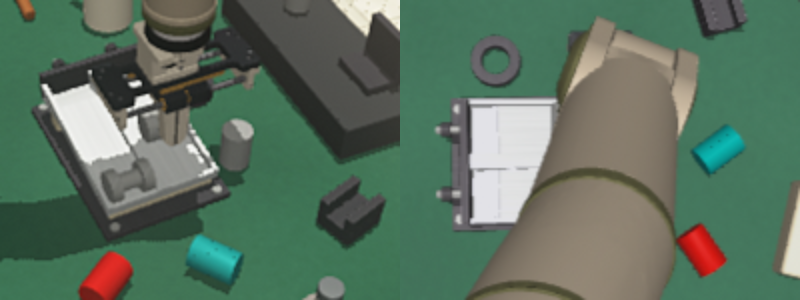

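View pics/w4.png

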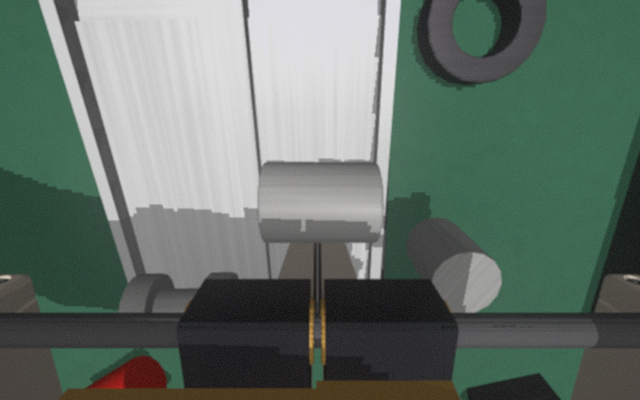

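Request:
{"name": "send_rows", "arguments": {"commands": [{"tx": 0, "ty": -5, "tz": -0.7, "turn": 0}, {"tx": 0, "ty": -5, "tz": -0.7, "turn": 0}, {"tx": 0, "ty": -5, "tz": -0.7, "turn": 0}, {"tx": 0, "ty": -5, "tz": -0.7, "turn": 0}, {"tx": 0, "ty": -5, "tz": -0.7, "turn": 0}]}}

```text
clock: 7.93
position: [0.6258, -0.0163, 0.058]
eef_rot: [[0.999, 0.032, 0.0], [0.032, -0.999, 0.0], [0.0, -0.0, -1.0]]
ft_force: [0.1, -1.4, 0.7]
width: 0.0001
```

Request:
{"name": "send_rows", "arguments": {"commands": [{"tx": 0, "ty": -5, "tz": -0.7, "turn": 0}, {"tx": 0, "ty": -5, "tz": -0.7, "turn": 0}, {"tx": 0, "ty": -5, "tz": -0.7, "turn": 0}, {"tx": 0, "ty": -5, "tz": -0.7, "turn": 0}, {"tx": 0, "ty": -5, "tz": -0.7, "turn": 0}]}}

```text
clock: 8.35
position: [0.625, 0.0086, 0.0615]
eef_rot: [[0.999, 0.032, 0.0], [0.032, -0.999, -0.0], [0.0, 0.0, -1.0]]
ft_force: [0.5, -3.0, 1.0]
width: 0.0006
```

Request:
{"name": "send_rows", "arguments": {"commands": [{"tx": 0, "ty": -4, "tz": -0.55, "turn": 0}, {"tx": 0, "ty": -4, "tz": -0.55, "turn": 0}, {"tx": 0, "ty": -4, "tz": -0.55, "turn": 0}, {"tx": 0, "ty": -3, "tz": -0.42, "turn": 0}, {"tx": 0, "ty": -3, "tz": -0.42, "turn": 0}]}}

```text
clock: 8.77
position: [0.6244, 0.0264, 0.064]
eef_rot: [[0.999, 0.032, -0.0], [0.032, -0.999, -0.0], [-0.0, 0.0, -1.0]]
ft_force: [1.3, -2.6, 0.3]
width: 0.0003
```

```bash
python3 snap.py 5
```

```text
8.7667 [0.62437935 0.02642776 0.0639601 ] [ 1.31600921 -2.64333243  0.281783  ]
```

View pics/w5.png

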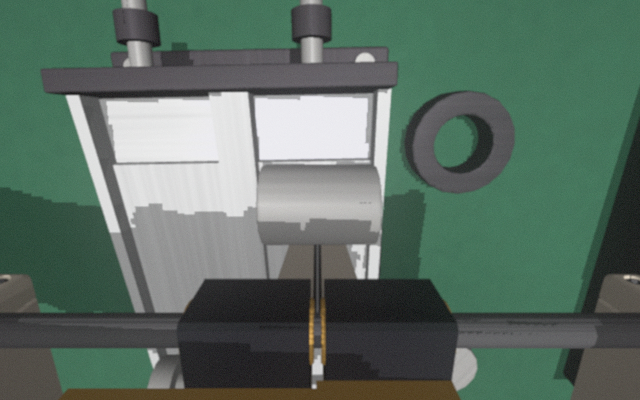

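View pics/st5.png

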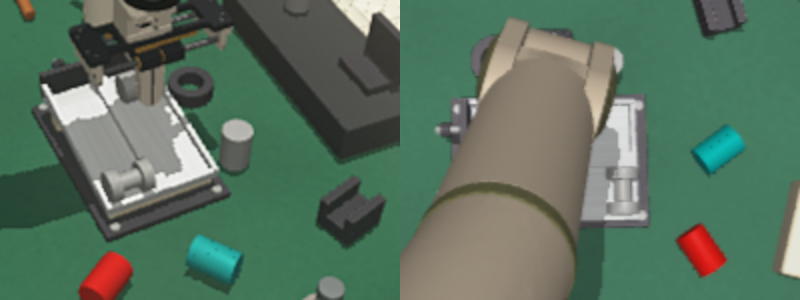

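Request:
{"name": "send_rows", "arguments": {"commands": [{"tx": 0, "ty": -3, "tz": -0.42, "turn": 0}, {"tx": 0, "ty": -3, "tz": -0.42, "turn": 0}, {"tx": 0, "ty": -3, "tz": -0.42, "turn": 0}, {"tx": 0, "ty": -3, "tz": -0.42, "turn": 0}, {"tx": 0, "ty": -3, "tz": -0.42, "turn": 0}]}}

```text
clock: 9.33
position: [0.6239, 0.0414, 0.0661]
eef_rot: [[0.999, 0.032, 0.0], [0.032, -0.999, -0.0], [0.0, 0.0, -1.0]]
ft_force: [0.6, -2.1, 0.6]
width: 0.0005
```

Request:
{"name": "send_rows", "arguments": {"commands": [{"tx": 0, "ty": -2.5, "tz": -0.35, "turn": 0}, {"tx": 0, "ty": -2.5, "tz": -0.35, "turn": 0}, {"tx": 0, "ty": -2.5, "tz": -0.35, "turn": 0}, {"tx": 0, "ty": 0, "tz": 0, "turn": 0}, {"tx": 0, "ty": 0, "tz": 0, "turn": 0}]}}

```text
clock: 9.75
position: [0.6236, 0.0492, 0.067]
eef_rot: [[0.999, 0.033, -0.0], [0.033, -0.999, 0.0], [-0.0, -0.0, -1.0]]
ft_force: [0.7, -1.2, 0.5]
width: 0.0004
```

```bash
python3 snap.py 6
```

```text
9.75 [0.6235943  0.04921666 0.06701305] [ 0.68876113 -1.18503283  0.45452468]
```

View pics/w6.png

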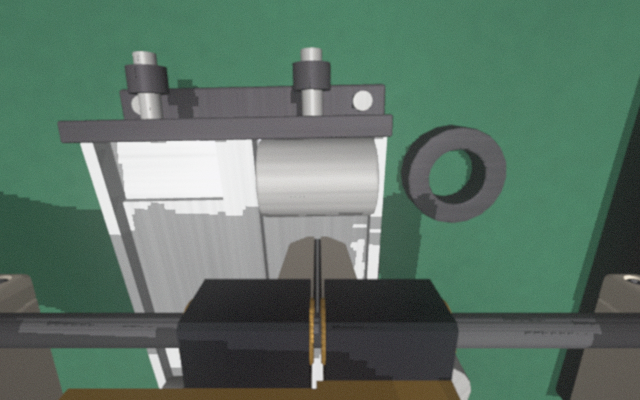

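Request:
{"name": "send_rows", "arguments": {"commands": [{"tx": 0, "ty": 6, "tz": 0, "turn": 0}, {"tx": 0, "ty": 10, "tz": -10, "turn": 0}, {"tx": 0, "ty": 5, "tz": -30, "turn": 0}, {"tx": 0, "ty": 0, "tz": -35, "turn": 0}, {"tx": 0, "ty": 0, "tz": -35, "turn": 0}]}}

```text
clock: 10.32
position: [0.6238, 0.0252, 0.1786]
eef_rot: [[1.0, 0.03, -0.001], [0.03, -1.0, -0.001], [-0.001, 0.001, -1.0]]
ft_force: [0.9, 0.1, -0.1]
width: 0.0005
```

Request:
{"name": "send_rows", "arguments": {"commands": [{"tx": -10, "ty": 20, "tz": -20, "turn": 0}, {"tx": -15, "ty": 35, "tz": 0, "turn": 0}, {"tx": -15, "ty": 35, "tz": 0, "turn": 0}, {"tx": -15, "ty": 35, "tz": 0, "turn": 0}, {"tx": -15, "ty": 35, "tz": 0, "turn": 0}]}}

```text
clock: 10.73
position: [0.5583, -0.1371, 0.1982]
eef_rot: [[1.0, 0.031, 0.001], [0.031, -1.0, -0.0], [0.001, 0.0, -1.0]]
ft_force: [0.5, -0.7, 0.3]
width: 0.0005
```

Request:
{"name": "send_rows", "arguments": {"commands": [{"tx": -15, "ty": 35, "tz": 0, "turn": 0}, {"tx": -15, "ty": 35, "tz": 0, "turn": 0}, {"tx": -15, "ty": 35, "tz": 0, "turn": 0}, {"tx": -15, "ty": 35, "tz": 0, "turn": 0}, {"tx": -15, "ty": 35, "tz": 0, "turn": 0}]}}

```text
clock: 11.15
position: [0.4884, -0.3147, 0.198]
eef_rot: [[1.0, 0.031, 0.001], [0.031, -1.0, -0.001], [0.001, 0.001, -1.0]]
ft_force: [0.8, -0.4, 0.6]
width: 0.0005
```

```bash
python3 snap.py 7
python3 - <<'E'
from h import *
R,o=ramp(np.load("ramp.npy"))
t=np.linspace(0,2*np.pi,72); C=np.concatenate([np.c_[182+20*np.cos(t),0*t-39+s,12+20*np.sin(t)] for s in(-28,28)])/1000
for n in("side","top"):
    c=camera(n);q=proj(c,C@R.T+o);print(n,"pred seat bbox",q.min(0),q.max(0))
    for d in outline_of("roller",n):
        e=d["extent"]; print(round(d["confidence"],2),e[0],e[1],e[0]+e[2],e[1]+e[3])
W=camera("wrist");print(proj(W,[[.4785,-.3205,.067]]))
E
```

```text
11.15 [ 0.48836974 -0.31465571  0.19803469] [ 0.80571569 -0.36650909  0.63018465]
side pred seat bbox [322.0636739  174.31688242] [347.38856821 194.45598907]
0.87 365.0 269.7 394.2 291.4
0.56 308.9 278.7 333.09999999999997 302.9
0.47 321.2 179.0 330.5 192.2
top pred seat bbox [284.34005554 180.4710723 ] [300.90105854 205.11862009]
0.8 387.3 239.8 411.7 268.3
0.64 283.2 179.5 300.9 203.5
0.6 397.9 194.0 422.79999999999995 217.8
[[301.87557862 197.77207814]]
```

View pics/st7.png

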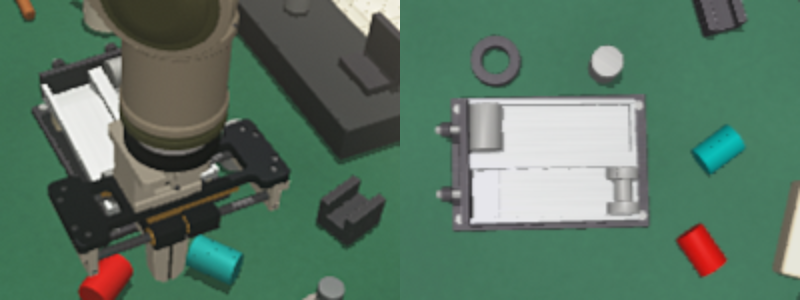

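View pics/w7.png

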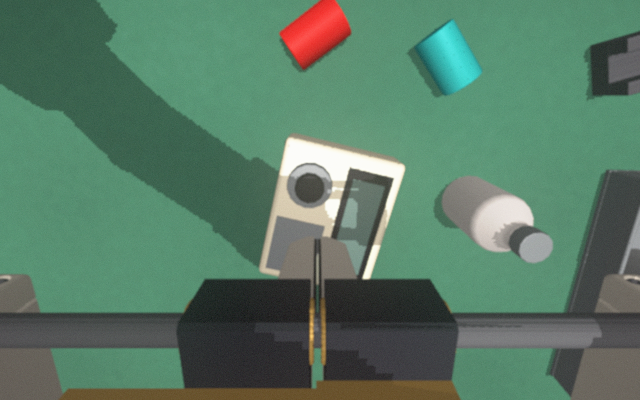

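Run:
```python
from h import *
W=camera("wrist");im=W["image"];cv2.imwrite("pics/w8z.png",cv2.resize(im[140:240,260:400,::-1],None,fx=5,fy=5))
print(observe()["position"])
for u,v in((310.5,185.5),):print(ray_z(W,u,v,.067))
```

```text
[ 0.49074694 -0.31061693  0.19714128]
[ 0.48628483 -0.30832652  0.067     ]
```

View pics/w8z.png

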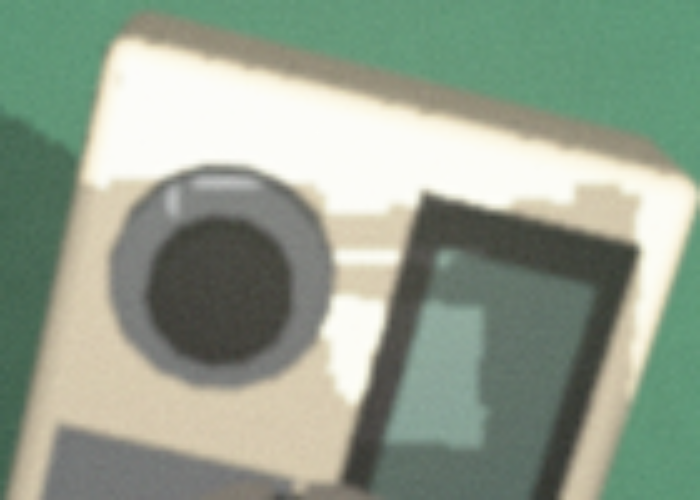

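Request:
{"name": "send_rows", "arguments": {"commands": [{"tx": -11.5, "ty": 9, "tz": 0, "turn": 0}, {"tx": 0, "ty": 0, "tz": 30, "turn": 0}, {"tx": 0, "ty": 0, "tz": 35, "turn": 0}, {"tx": 0, "ty": 0, "tz": 30, "turn": 0}, {"tx": 0, "ty": 0, "tz": 15, "turn": 0}]}}

```text
clock: 12.02
position: [0.4774, -0.3204, 0.0842]
eef_rot: [[0.999, 0.033, -0.003], [0.033, -0.999, 0.001], [-0.003, -0.001, -1.0]]
ft_force: [-0.7, -0.1, 0.3]
width: 0.0002
```

Request:
{"name": "send_rows", "arguments": {"commands": [{"tx": 0, "ty": 0, "tz": 5, "turn": 0}, {"tx": 0, "ty": 0, "tz": 0, "turn": 0}, {"tx": 0, "ty": 0, "tz": 0, "turn": 0}]}}

```text
clock: 12.27
position: [0.4789, -0.3217, 0.0827]
eef_rot: [[0.999, 0.032, 0.0], [0.032, -0.999, -0.0], [0.0, 0.0, -1.0]]
ft_force: [0.3, 0.2, 0.1]
width: 0.0008
```

Run:
```python
from h import *
S=camera("side");im=S["image"];
w=cv2.resize(im[160:360,270:430,::-1],None,fx=3,fy=3);cv2.imwrite("pics/s9.png",w)
s=observe();print(s["clock"],s["position"],s["ft_force"])
```

```text
12.3167 [ 0.47930665 -0.32175194  0.08317569] [-0.30794237  0.78267528 -0.05972083]
```

View pics/s9.png

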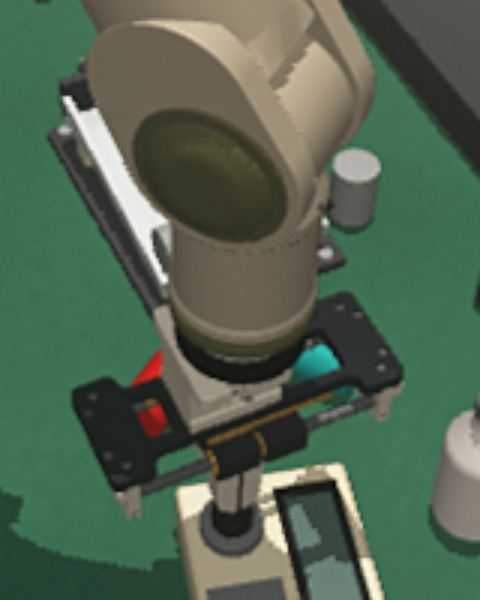

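Request:
{"name": "send_rows", "arguments": {"commands": [{"tx": 0, "ty": 0, "tz": 8, "turn": 0}, {"tx": 0, "ty": 0, "tz": 6, "turn": 0}, {"tx": 0, "ty": 0, "tz": 2, "turn": 0}, {"tx": 0, "ty": 0, "tz": 2, "turn": 0}, {"tx": 0, "ty": 0, "tz": 2, "turn": 0}]}}

```text
clock: 12.73
position: [0.4793, -0.3212, 0.0622]
eef_rot: [[0.999, 0.032, 0.001], [0.032, -0.999, -0.0], [0.001, 0.0, -1.0]]
ft_force: [0.2, 0.9, 3.4]
width: 0.0004
```

Request:
{"name": "send_rows", "arguments": {"commands": [{"tx": 0, "ty": 0, "tz": 1, "turn": 0}, {"tx": 0, "ty": 0, "tz": 1, "turn": 0}, {"tx": 0, "ty": 0, "tz": 0, "turn": 0}]}}

```text
clock: 12.98
position: [0.4793, -0.3213, 0.0612]
eef_rot: [[0.999, 0.032, 0.001], [0.032, -0.999, 0.0], [0.001, -0.0, -1.0]]
ft_force: [-1.6, 2.7, 13.8]
width: 0.0005
```

Request:
{"name": "send_rows", "arguments": {"commands": [{"tx": 0, "ty": 0, "tz": 0, "turn": 0}, {"tx": 0, "ty": 0, "tz": -5, "turn": 0}, {"tx": 0, "ty": 0, "tz": -15, "turn": 0}, {"tx": 0, "ty": 0, "tz": -30, "turn": 0}, {"tx": 0, "ty": 0, "tz": -35, "turn": 0}]}}

```text
clock: 13.4
position: [0.4776, -0.3206, 0.1445]
eef_rot: [[0.999, 0.032, -0.004], [0.032, -0.999, 0.002], [-0.004, -0.002, -1.0]]
ft_force: [1.7, 0.1, -0.1]
width: 0.0004
```

Request:
{"name": "send_rows", "arguments": {"commands": [{"tx": 0, "ty": 30, "tz": -30, "turn": 0}, {"tx": 0, "ty": 40, "tz": -5, "turn": 0}, {"tx": 0, "ty": 40, "tz": 0, "turn": 0}, {"tx": 0, "ty": 20, "tz": 0, "turn": 0}, {"tx": 0, "ty": 0, "tz": 0, "turn": 0}]}}

```text
clock: 13.82
position: [0.4815, -0.4561, 0.1799]
eef_rot: [[1.0, 0.027, 0.0], [0.027, -1.0, -0.004], [-0.0, 0.004, -1.0]]
ft_force: [-1.1, 0.8, 1.0]
width: 0.0004
```

```bash
python3 snap.py 10
python3 - <<'E'
from h import *
S=camera("side");cv2.imwrite("pics/s10.png",S["image"][:,:,::-1])
for n in("top","side"):
    camera(n)
    for t in ("roller","spool"):
        for d in outline_of(t,n)[:4]:
            e=d["extent"]; print(n,t,round(d["confidence"],2),np.round([e[0],e[1],e[0]+e[2],e[1]+e[3]],1))
s=observe();print(s["clock"],s["position"],s["ft_force"])
E
```

```text
13.8167 [ 0.48150487 -0.45607304  0.17989488] [-1.08945289  0.8368655   0.96913129]
top roller 0.93 [389.3 242.7 413.9 266.4]
top roller 0.66 [394.7 194.8 423.1 220.2]
top roller 0.6 [283.8 179.2 301.2 206.1]
top spool 0.56 [351.2 216.  369.1 240.1]
side roller 0.69 [309.1 276.8 335.9 306. ]
side roller 0.55 [324.5 177.5 331.2 190.8]
side spool 0.54 [319.5 228.1 348.3 250.8]
side spool 0.2 [289.3 170.9 363.9 258.3]
14.3167 [ 0.48342103 -0.44986149  0.1796336 ] [-0.67020671  0.82094013  0.33191545]
```

View pics/s10.png

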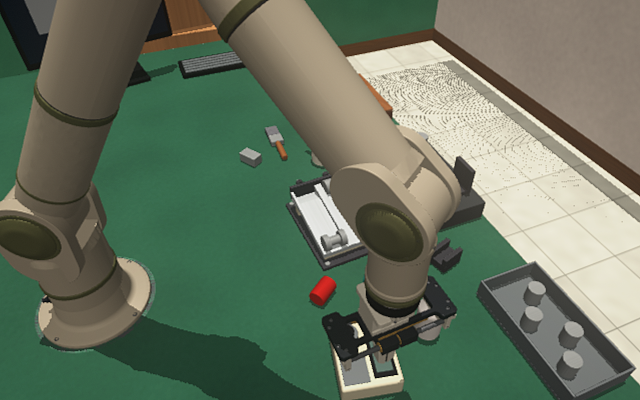

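View pics/st10.png

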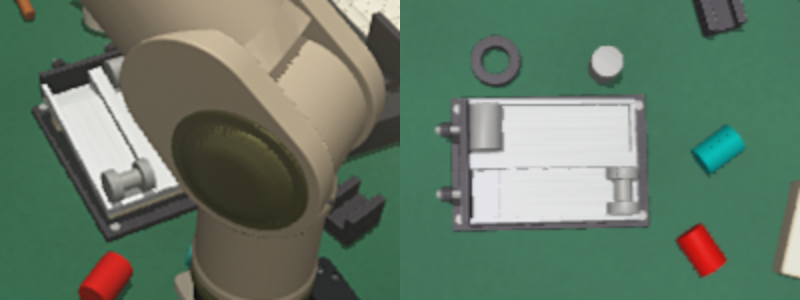

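View pics/w10.png

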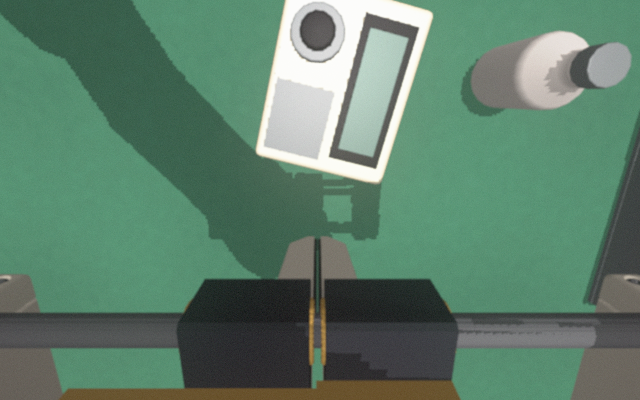

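```bash
python3 -c "
from bench import *
print(sign_off())"
```

```text
the job is handed in; nothing more can be done
None
```

I pushed the plain roller up the far gutter with the closed fingertips, over the crest and against the stop. I then pressed the button on the readout box and backed the arm off. The job is handed in at about 14.3 s on the robot's clock, and the sign-off gave no verdict.

**Roller:** the top camera showed it at pixels 284–301 by 179–206. The seat I worked out is at 284–301 by 180–205, so it matches to about 1 px. It stayed there after the press.

**Button:** the wrist force rose to 13.8 N with the fingertip at 61.2 mm, about 5.8 mm below the button's rest height. So it bottomed out, with the roller already seated. The force dropped back to about 0 when I lifted off, and the wrist picture appears to show the button out again, though I did not measure its height.

**Spool and the rest:** the spool stayed within about 1–2 px of its start in both cameras. No bystanders looked disturbed, though the arm hid some of them in the last pictures.

**Disagreements:**
- In the side view the arm hid most of the seated roller, so its seating is confirmed mainly by the top camera.
- My fit of the ramp and the first wrist picture differed by 1 to 3 px, and by about 1 degree in the ramp's heading. The gutter rails absorbed this.

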